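# Slide the parts board home on its rails and swing the keeper shut

### The arm

A 7-joint arm with a two-finger parallel gripper is mounted at the origin on a cart in front of the work surface, level with it; the furniture and walls round the work are solid. World frame = base frame: x ahead of the robot, y to its left, z up, the work surface at z = 0. Lengths are in m, angles in rad, forces in N, time in s.
With the tool pointing down it reaches from about 0.4 to 0.85 m from the base axis. Payload 10.4 kg.
Tool frame: the origin (TCP) lies at the very end of the fingers, on their centre line; the grasp point (between the pads) lies 19 mm behind it; x points along the fingers, z is the direction in which the jaws open and shut, and the axes are right-handed (so a half turn about x gives the same grasp; the last joint's range is limited). The gripper opens to 85 mm and grips with 20 to 120 N. Pads are 22 mm wide; open, the fingers measure 114 mm over their backs; the gripper's body (76 mm by 85 mm) begins 54 mm behind the grasp point. The pads swing forward as they close: fully open they stand 13 mm farther back than shut.
Start: joints at [-0.023, 0.332, -0.065, 1.46, 0.022, 1.35, -0.088], TCP at [0.625, 0, 0.231] pointing down, gripper open.
Joint ranges: [-2.6, 2.6], [-0.5, 2.12], [-1.47, 1.34], [0.16, 2.42], [-1.27, 4.41], [0.06, 2.06], [-2.6, 2.6]. Speed limits (rad/s): [2.22, 2.22, 2.79, 2.79, 3.14, 3.14, 3.14].

### API

Orientations are given as a unit quaternion [x, y, z, w].
In Python, from workcell import telemetry, viewer, manip, spot_in, mark_of gives the robot as it stands. The module is installed in compiled form; this text tells all that it offers.
- The arm moves only by the shell command python3 -m crank 'ROWS' [FORCE]. ROWS is JSON, a list of rows, each a list of 3 entries, a list of its own where there are three numbers: the closure, from 0 (fully open) to 1 (shut), then the shift along the world's x, y, z in cm, then the turn, a rotation vector about the world's x, y, z in rad. A call has 1 to 12 rows; each row shifts and turns the commanded pose from where the row before left it; what a row does not reach is not made up. A row lasts 1/12 s, in which the tool goes at most 41.7 mm and 7.16 degrees, less where a joint would pass 70% of its speed; a pose out of reach is approached as far as the arm can. A call with a gripper value outside its range is refused whole. The fingers move at their own pace and stop on an object; FORCE is the grip in N (left out, the last holds). Time passes only in rows, so rows that do not move let the fingers close. It gives the time, the measured TCP pose, the force and the opening at its end, in the units of the state.
- telemetry.get_obs(): the state, without advancing time (a new reading comes with each control period).
- viewer.camera(name): name is "scene" or "side" or "wrist"; returns a dict with "frame" (384x512x3 uint8, red, green, blue), "intrinsics" (3x3 intrinsics, pixels), "k1" (the pictures are not rectified: a ray, as slopes to the right and down, at radius r is drawn at 1 + k1 r^2 times it, then the intrinsics apply), "cam_to_world" (4x4, takes a point from camera to world coordinates). Camera axes: x right, y up, looking along -z (the intrinsics and any distortion apply to the point x, -y, -z); pixel columns grow to the right and rows downward; lengths in m; the calibration is good to about 2 mm. A picture is of the moment at which its call begins. There is no depth.
- manip.hand_in(): hands the job in, once; it reports no verdict.
Trained networks look in a picture, given as the dict that the camera call returned (one of the last four; its "shot" number tells which), for a name from the list of things; names that differ only in an ending like _2 or _b are one class to them, and where a whole thing is asked for, a point or a joint stands for the part that bears it (a point fixed in the world has none). Each returns a list of dicts, best first, with "conf" (0 to 1); they miss things now and then, are a little off and sometimes report something else, mostly with a low value. They report only what shows in the picture. A call takes as long as a camera call. They do not tell look-alikes from the thing itself.
- spot_in(thing, picture): "location" ([x, y, z] in m, in the coordinates of the camera as it stood for that picture, good to about 4 mm: the middle of the surface that is visible of it).
- mark_of(thing, picture): "location" ([x, y, z] in m, in the coordinates of the camera as it stood for that picture, good to about 4 mm: a listed point, or the origin of a listed thing).
The state is a dict: "clock": time; "joint_pos": joint angles; "joint_velocities": joint speeds; "tau": joint torques, N m; "position": TCP position; "ee_rot": TCP orientation; "ft_force": force on the tool from outside, world axes, zero at the start; "torque": the same for the moment, N m; "grip_width": opening from 0.0 (shut) to 1.0 (fully open).
Only numpy, scipy, OpenCV 4.12 (cv2) and the standard library are available. Lean on these libraries where they do the work, as an engineer would, in place of code of your own. Each camera call takes 0.05 s, during which the arm holds its last target. There are 200 camera calls.

### The job

With the fingertips, push the plywood parts board along its rails to the right, without forcing it or lifting it, until it drops level into the locating notches, with the bearing riding along on it untouched. Then push the steel keeper bar round until it lies fully across the end of the board. Leave everything else on the bench where it is.

Things in the scene. Friction and masses are not known exactly. Their poses are not given: they have to be found in the camera images.
- rail_rack: Fixed rack: two parallel aluminium rails with a steel guide lip outside each. Origin on the bench, half-way between the rails; y along the rails (the board slides toward -y, the robot's right), x across them away from the robot. Rails y -160 to +160 mm, 24 mm wide, centred on x = +-60, tops z 45; lips' outer faces x = +-83, tops z 61. Between the rails only two ties, under 17 mm high.
- seat (a point): Fixed point at (0, -60, 38) mm in the rack's frame: where the board's origin lies once its feet are in the notches (play 3.5 mm either way along the rails, 3 mm across). Each rail has two notches across it, centred on y = -135 and +15 mm, 19 mm long, 7 mm deep, with upright walls.
- parts_board: Loose plywood board, 150 (x, across the rails) by 180 mm (y), about 0.7 kg, on four steel feet (x +-60, y +-75, 12 mm long, 10 mm high). Origin: middle, at the underside of the feet; axes as the rack's. The plywood fills z 10 to 22 mm. Origin 45 mm above the bench while it slides, 38 mm once seated. Starts 50 to 100 mm left (+y) of its seat.
- push_face (a point): Centre of the board's left end face (its +y end, 90 mm from the board's origin and 16 mm above it); the face is 150 mm wide and 12 mm high. Pushing here toward -y slides the board against a friction of a few newtons; when the feet fall into the notches it drops 7 mm and then comes up against the notch walls.
- keeper (a joint): Dark steel bar, 18 mm wide, 5 mm thick, on an upright pivot at (-95, -135) mm in the rack's frame, underside at z 62. Value in rad: 0 is shut against its stop, pointing to the rack's +x over the right end of the seated board; grows as it opens, clockwise from above; at 1.57 it points to -y. Starts 1.2 to 1.6. Clears the board only when that is seated. Stays where left; under 1 N at the pin.
- keeper_pin (a point): Middle of the upright steel pin on the keeper bar, by which it is pushed: 12 mm across, 50 mm from the pivot, z 67 to 100 mm above the bench (this point at 84 mm).
- bearing_a: Loose steel roller bearing 68 mm across, 20 mm high, lying on the board; origin at the centre of its underside.
- oil_filter: Bystander: black oil filter 68 mm across, 90 mm high, standing well to the right of the rack; origin at the centre of its underside.
- tape_roll: Bystander: black tape roll 68 mm across, 19 mm high, to the right of the rack; origin at the centre of its underside.
Things that resemble listed ones, but are neither listed nor needed, are in the scene too. Leave any pink or turquoise look-alike of the bearing_a alone.

How it is judged:
On the way, in this order (a step that is already met when the one before it is completed fails the run):
1. the board has dropped level into the notches, the keeper still open (z of parts_board in the frame of rail_rack below 0.041 m and y of parts_board in the frame of rail_rack between -0.066 and -0.054 m and angle between parts_board's own z axis and vertical below 0.02 rad and value of joint keeper above 0.6 rad), for 0.2 s.
2. the keeper is swung shut over the seated board (z of parts_board in the frame of rail_rack below 0.041 m and y of parts_board in the frame of rail_rack between -0.066 and -0.054 m and angle between parts_board's own z axis and vertical below 0.02 rad and value of joint keeper below 0.15 rad), for 0.2 s.
At the end, for the whole second after the job is handed in: The board lies level (within 0.02 rad) and at rest with its feet in the notches (less than 3 mm above the seat, within 6 mm along the rails), the keeper is within 0.15 rad of its closed stop, and the bearing lies flat on the board, its centre within 75 mm of the board's (all of step 2 and z of bearing_a in the frame of parts_board between 0.018 and 0.026 m and horizontal distance between bearing_a and parts_board below 0.075 m and linear speed of each of parts_board, bearing_a below 0.01 m/s); the robot touches nothing.
It fails at once if the board is lifted more than 10 mm off its rails (z of parts_board in the frame of rail_rack above 0.055 m).
It fails at once if the bearing is touched by the robot (contact force between any of the fingers, the arm and bearing_a above 0.5 N).
It fails at once if the bearing is lifted or falls off the board (z of bearing_a in the frame of parts_board above 0.034 m or z of bearing_a in the frame of parts_board below 0.012 m).
It fails at once if the board is forced: pushed with more than 50 N (contact force between the fingers and parts_board above 50 N).
It fails at once if the oil filter or the tape roll is moved by more than 20 mm (distance of any of oil_filter, tape_roll from where it was at the start of the episode above 0.02 m).
It also fails if it takes over 58 s, if anything falls off the work surface, if the arm or the gripper's body presses on something with over 40 N, if the wrist force passes 120 N, or if a joint passes its speed limit or range.

## Working session

There is one attempt and no reset: what is moved stays moved. The work goes in short steps, Python scripts to look and compute and a shell command to move; the robot and the scene stay as the last step left them, time stands still between calls to the robot, and variables do not carry over. Pictures are saved under pics/ and viewed, about 8 in all and at most 12, crops included, and the job is handed in when it is done.

```bash
mkdir -p pics; cat > h.py <<'E'
from workcell import telemetry, viewer, manip, spot_in, mark_of
import numpy as np, cv2
def w(p,c): return (c["cam_to_world"]@np.r_[p,1])[:3]
def px(P,c):
    q=np.linalg.inv(c["cam_to_world"])@np.r_[P,1]; x,y=q[0]/-q[2],-q[1]/-q[2]
    s=1+c["k1"]*(x*x+y*y); v=c["intrinsics"]@[x*s,y*s,1]; return v[:2].round(0)
def look(cam,things,f=mark_of):
    c=viewer.camera(cam)
    for t in things:
        for r in f(t,c)[:3]:
            P=w(r["location"],c); print(cam,f.__name__,t,round(r["conf"],2),P.round(4),px(P,c))
    return c
def save(c,n): cv2.imwrite("pics/"+n,cv2.resize(c["frame"],(768,576),interpolation=2)[:,:,::-1])
E
python3 - <<'E'
from h import *
T=["rail_rack","seat","parts_board","push_face","keeper","keeper_pin","bearing_a","oil_filter","tape_roll"]
a=look("scene",T); save(a,"s1.png")
b=look("side",T); save(b,"d1.png")
print(telemetry.get_obs())
E
```

```text
scene call seat 0.86 [0.5692 0.0946 0.0358] [253. 219.]
scene call parts_board 0.79 [0.5571 0.1737 0.043 ] [245. 235.]
scene call push_face 0.87 [0.5484 0.2705 0.0578] [231. 254.]Traceback (most recent call last):
  File "<stdin>", line 3, in <module>
  File "h.py", line 10, in look
    for r in f(t,c)[:3]:
             ~^^^^^
ValueError: it knows: bearing, keeper_pin, oil_filter, parts_board, push_face, rail_rack, seat, tape_roll
```

```bash
python3 - <<'E'
from h import *
T=["rail_rack","seat","parts_board","push_face","keeper_pin","bearing","oil_filter","tape_roll"]
a=look("scene",T); save(a,"s1.png")
b=look("side",T); save(b,"d1.png")
o=telemetry.get_obs();print(o["clock"],o["position"],o["ee_rot"])
E
```

```text
scene call seat 0.81 [0.5711 0.0948 0.0357] [252. 219.]
scene call parts_board 0.8 [0.5609 0.1765 0.046 ] [243. 234.]
scene call push_face 0.74 [0.5446 0.271  0.0577] [232. 254.]
scene call keeper_pin 0.39 [ 0.5057 -0.0402  0.081 ] [287. 191.]
scene call bearing 0.88 [0.5688 0.1908 0.0688] [238. 231.]
scene call bearing 0.84 [ 0.7315  0.1648 -0.0018] [201. 225.]
scene call bearing 0.82 [0.6949 0.4107 0.0017] [164. 282.]
scene call oil_filter 0.57 [ 0.5344 -0.3502  0.0013] [309. 162.]
scene call tape_roll 0.5 [ 0.5518 -0.2152 -0.0008] [293. 178.]
side call seat 0.94 [0.5729 0.098  0.0362] [261. 222.]
side call parts_board 0.74 [0.5573 0.1813 0.0454] [258. 242.]
side call push_face 0.94 [0.539  0.2754 0.0584] [255. 268.]
side call push_face 0.67 [0.5707 0.1932 0.0671] [252. 238.]
side call keeper_pin 0.66 [ 0.5035 -0.0384  0.081 ] [297. 184.]
side call bearing 0.91 [0.5671 0.192  0.0677] [253. 238.]
side call bearing 0.85 [ 0.7324  0.1653 -0.0038] [200. 237.]
side call bearing 0.66 [0.6905 0.4123 0.0017] [174. 315.]
side call oil_filter 0.9 [ 0.5262 -0.3546 -0.0026] [306. 150.]
side call tape_roll 0.69 [ 0.55   -0.2157 -0.0016] [292. 170.]
1.15 [ 6.25024567e-01 -1.66897713e-05  2.31309806e-01] [-2.43231464e-06  7.07079602e-01 -1.55407478e-05  7.07133959e-01]
```

View pics/s1.png

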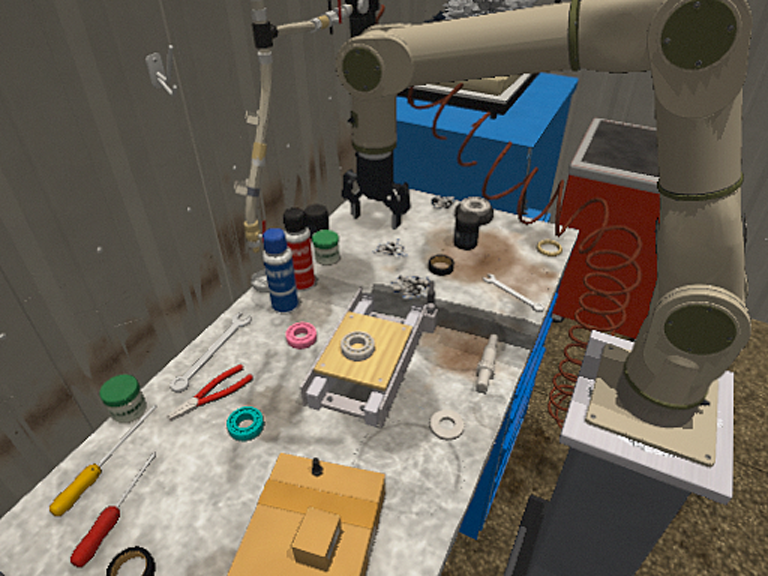

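View pics/d1.png

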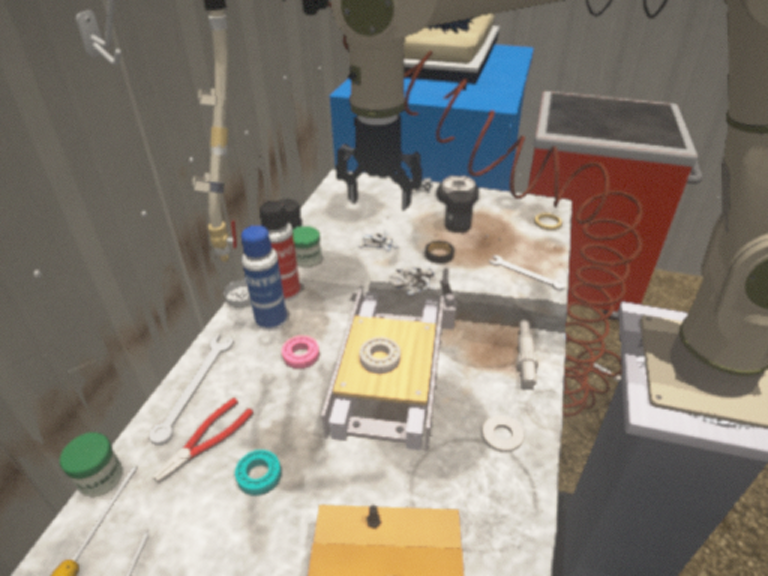

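```bash
python3 -m crank '[[0.5,[-0.8,2.84,0],[0,0,0.014]],[0.5,[-0.8,2.84,0],[0,0,0.014]],[0.5,[-0.8,2.84,0],[0,0,0.014]],[0.5,[-0.8,2.84,0],[0,0,0.014]],[0.5,[-0.8,2.84,0],[0,0,0.014]],[0.5,[-0.8,2.84,0],[0,0,0.014]],[0.5,[-0.8,2.84,0],[0,0,0.014]],[0.5,[-0.8,2.84,0],[0,0,0.014]],[0.5,[-0.8,2.84,0],[0,0,0.014]],[0.5,[-0.8,2.84,0],[0,0,0.014]],[0.5,[-0.8,2.84,0],[0,0,0.014]],[0.5,[0,0,0],[0,0,0]]]'
python3 - <<'E'
from h import *
c=look("wrist",["push_face","parts_board","seat","bearing"]); save(c,"w1.png")
E
```

```text
clock: 2.15
position: [0.5335, 0.3195, 0.2313]
ee_rot: [-0.056, 0.705, 0.059, 0.704]
ft_force: [-0.8, -0.5, 0.1]
grip_width: 0.502
wrist call push_face 0.81 [0.5449 0.2698 0.0567] [261. 217.]
wrist call push_face 0.52 [0.5591 0.1835 0.0417] [260. 277.]
wrist call parts_board 0.96 [0.5595 0.1815 0.0435] [260. 280.]
wrist call bearing 0.83 [ 0.6914  0.4175 -0.0031] [402. 102.]
wrist call bearing 0.71 [ 0.7315  0.169  -0.0015] [377. 286.]
wrist call bearing 0.7 [0.5645 0.1908 0.0636] [266. 283.]
```

View pics/w1.png

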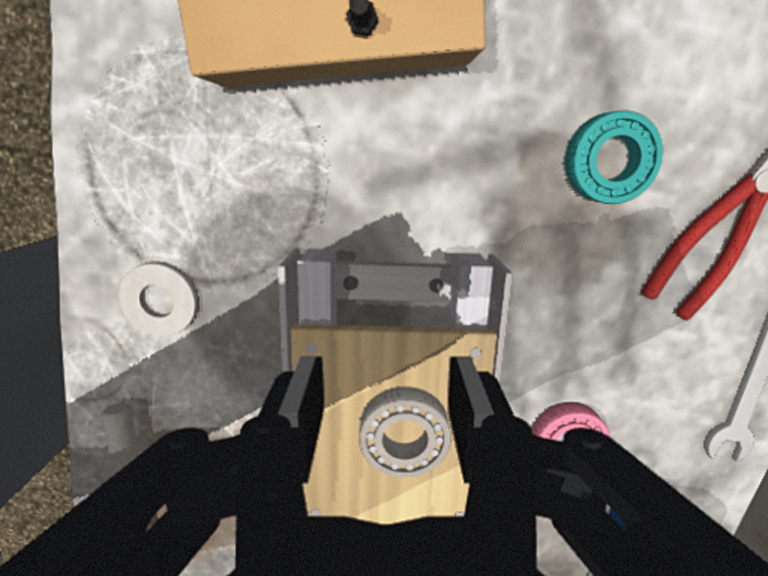

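```bash
python3 -m crank '[[0.5,[0.1,0,-3.25],[0,0,0]],[0.5,[0.1,0,-3.25],[0,0,0]],[0.5,[0.1,0,-3.25],[0,0,0]],[0.5,[0,0,-3.25],[0,0,0]],[0.5,[0,0,-3.25],[0,0,0]],[0.5,[0,0,-3.25],[0,0,0]],[0.5,[0.15,-1,0],[0,0,0]],[0.5,[0.15,-1,0],[0,0,0]],[0.5,[0.15,-1,0],[0,0,0]],[0.5,[0.1,-0.7,0],[0,0,0]],[0.5,[0.08,-0.5,0],[0,0,0]],[0.5,[0.08,-0.5,0],[0,0,0]]]'
python3 -m crank '[[0.5,[0.08,-0.5,0],[0,0,0]],[0.5,[0.08,-0.5,0],[0,0,0]],[0.5,[0.08,-0.5,0],[0,0,0]],[0.5,[0.08,-0.5,0],[0,0,0]]]'
python3 - <<'E'
from h import *
look("scene",["push_face","parts_board","bearing"]); c=look("wrist",["push_face","parts_board","bearing"]); save(c,"w2.png")
E
```

```text
clock: 3.4
position: [0.5481, 0.2667, 0.0388]
ee_rot: [-0.053, 0.704, 0.056, 0.706]
ft_force: [-0.2, 7.1, 2.6]
grip_width: 0.504
clock: 3.73
position: [0.5509, 0.2475, 0.0387]
ee_rot: [-0.054, 0.704, 0.056, 0.706]
ft_force: [-2.7, 7.8, 3.6]
grip_width: 0.493
scene call push_face 0.59 [0.5489 0.2383 0.054 ] [237. 247.]
scene call parts_board 0.62 [0.5665 0.1427 0.044 ] [247. 227.]
scene call bearing 0.96 [0.6955 0.4132 0.0036] [163. 282.]
scene call bearing 0.65 [0.5706 0.1598 0.0673] [243. 225.]
scene call bearing 0.6 [0.734  0.1629 0.0019] [201. 224.]
wrist call push_face 0.66 [0.5498 0.2352 0.0581] [252. 292.]
wrist call bearing 0.91 [ 7.319e-01  1.651e-01 -5.000e-04] [474. 351.]
```

View pics/w2.png

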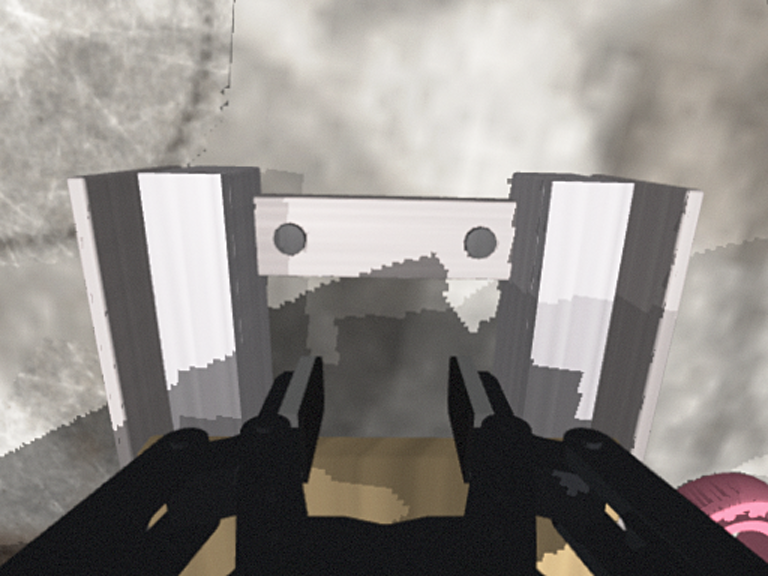

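```bash
python3 -m crank '[[0.5,[0.08,-0.5,0],[0,0,0]],[0.5,[0.08,-0.5,0],[0,0,0]],[0.5,[0.08,-0.5,0],[0,0,0]],[0.5,[0.08,-0.5,0],[0,0,0]],[0.5,[0.08,-0.5,0],[0,0,0]],[0.5,[0.08,-0.5,0],[0,0,0]],[0.5,[0.06,-0.4,0],[0,0,0]],[0.5,[0.05,-0.3,0],[0,0,0]]]'
python3 -m crank '[[0.5,[0.03,-0.2,0],[0,0,0]],[0.5,[0.03,-0.2,0],[0,0,0]],[0.5,[0.03,-0.2,0],[0,0,0]]]'
python3 - <<'E'
from h import *
look("scene",["push_face","parts_board","seat"]); look("side",["push_face","parts_board"])
E
```

```text
clock: 4.8
position: [0.5559, 0.2099, 0.0369]
ee_rot: [-0.054, 0.705, 0.055, 0.705]
ft_force: [-3.0, 8.0, 5.5]
grip_width: 0.498
clock: 5.05
position: [0.5567, 0.2044, 0.0369]
ee_rot: [-0.054, 0.705, 0.056, 0.705]
ft_force: [-2.8, 7.9, 5.4]
grip_width: 0.499
scene call push_face 0.64 [0.5563 0.1959 0.0556] [241. 237.]
scene call parts_board 0.65 [0.5724 0.0978 0.0442] [251. 218.]
side call push_face 0.63 [0.5544 0.1962 0.0643] [258. 241.]
side call parts_board 0.78 [0.5693 0.1054 0.0438] [262. 222.]
```

```bash
for i in 1; do python3 -m crank '[[0.5,[0.02,-0.15,0],[0,0,0]],[0.5,[0.02,-0.15,0],[0,0,0]],[0.5,[0,0,0],[0,0,0]]]'; python3 -m crank '[[0.5,[0.02,-0.15,0],[0,0,0]],[0.5,[0,0,0],[0,0,0]]]';  python3 -m crank '[[0.5,[0.02,-0.15,0],[0,0,0]],[0.5,[0,0,0],[0,0,0]]]'; done
```

```text
clock: 5.65
position: [0.557, 0.2008, 0.0366]
ee_rot: [-0.054, 0.705, 0.055, 0.705]
ft_force: [-3.3, 6.9, 5.3]
grip_width: 0.501
clock: 5.82
position: [0.5573, 0.1981, 0.0362]
ee_rot: [-0.055, 0.705, 0.055, 0.705]
ft_force: [-0.5, 0.3, -0.7]
grip_width: 0.499
clock: 5.98
position: [0.5575, 0.1966, 0.0362]
ee_rot: [-0.054, 0.705, 0.055, 0.705]
ft_force: [-1.4, 4.9, 1.3]
grip_width: 0.501
```

```bash
python3 - <<'E'
from h import *
look("scene",["push_face","parts_board","seat","bearing"]); c=look("side",["push_face","parts_board","keeper_pin","bearing"])
f=c["frame"][130:320,170:400]; cv2.imwrite("pics/d2.png",cv2.resize(f,None,fx=3.2,fy=3.1,interpolation=2)[:,:,::-1])
E
```

```text
scene call push_face 0.75 [0.5568 0.1855 0.0502] [243. 235.]
scene call parts_board 0.64 [0.5598 0.1566 0.0009] [247. 240.]
scene call parts_board 0.59 [0.5705 0.0952 0.0369] [252. 219.]
scene call bearing 0.39 [0.58   0.1106 0.0591] [247. 216.]
side call push_face 0.71 [0.555  0.1919 0.0548] [258. 242.]
side call parts_board 0.58 [0.5708 0.0955 0.0368] [262. 221.]
side call keeper_pin 0.65 [ 0.5038 -0.0385  0.0764] [296. 185.]
side call bearing 0.83 [ 0.6912  0.4138 -0.0007] [173. 316.]
side call bearing 0.59 [ 0.7323  0.1649 -0.0016] [200. 236.]
```

View pics/d2.png

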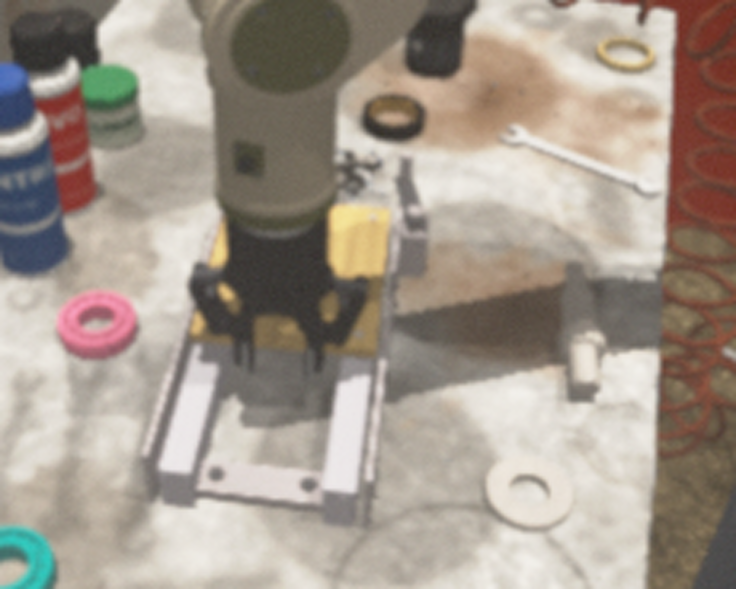

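```bash
python3 -m crank '[[0.5,[-0.15,1,0],[0,0,0]],[0.5,[-0.3,2,0],[0,0,0]],[0.5,[0,0,3.5],[0,0,0]],[0.5,[0,0,4],[0,0,0]],[0.5,[0,0,4],[0,0,0]],[1,[0,0,4],[0,0,0]],[1,[-1,-3.4,0],[0,0,0]],[1,[-1,-3.4,0],[0,0,0]],[1,[-1,-3.4,0],[0,0,0]],[1,[-1,-3.4,0],[0,0,0]],[1,[-1,-3.4,0],[0,0,0]],[1,[-1,-3.4,0],[0,0,0]]]'
python3 -m crank '[[1,[-1,-3.4,0],[0,0,0]],[1,[-1,-3.4,0],[0,0,0]],[1,[0,0,0],[0,0,0]],[1,[0,0,0],[0,0,0]]]'
python3 - <<'E'
from h import *
look("side",["parts_board","bearing","keeper_pin","seat"]); c=look("wrist",["keeper_pin","parts_board","bearing"]);save(c,"w3.png")
E
```

```text
clock: 7.48
position: [0.4925, 0.0203, 0.1912]
ee_rot: [-0.054, 0.705, 0.054, 0.705]
ft_force: [1.1, -0.6, -0.3]
grip_width: -0.001
clock: 7.82
position: [0.4729, -0.048, 0.1913]
ee_rot: [-0.053, 0.705, 0.052, 0.705]
ft_force: [0.6, 2.0, 0.8]
grip_width: -0.002
side call parts_board 0.84 [0.5711 0.0968 0.0373] [262. 221.]
side call bearing 0.91 [6.903e-01 4.151e-01 3.000e-04] [173. 317.]
side call bearing 0.78 [0.5763 0.1087 0.0596] [259. 218.]
side call bearing 0.61 [ 0.7297  0.167  -0.0016] [201. 237.]
side call keeper_pin 0.65 [ 0.501  -0.0351  0.0819] [297. 184.]
wrist call keeper_pin 0.94 [ 0.5029 -0.0354  0.0833] [293. 185.]
wrist call parts_board 0.69 [0.5708 0.0995 0.0385] [392.  37.]
wrist call bearing 0.96 [0.5769 0.1105 0.0586] [413.  20.]
```

View pics/w3.png

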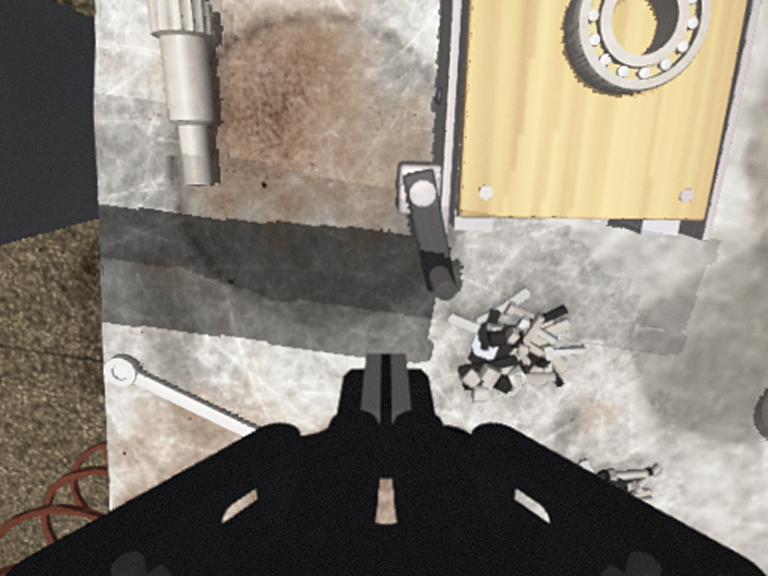

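```bash
python3 -m crank '[[1,[-0.5,0.3,-3.9],[0,0,0]],[1,[0,0,-3.9],[0,0,0]],[1,[0,0,-3.8],[0,0,0]],[1,[0,0,0],[0,0,0]],[1,[1,0,0],[0,0,0]],[1,[0.9,0,0],[0,0,0]],[1,[1,0.15,0],[0,0,0]],[1,[1,0.15,0],[0,0,0]],[1,[0.8,0.47,0],[0,0,0]],[1,[0.8,0.47,0],[0,0,0]],[1,[0,0,0],[0,0,0]]]'
python3 - <<'E'
from h import *
look("scene",["parts_board","keeper_pin"]);look("side",["keeper_pin"]);c=look("wrist",["keeper_pin","parts_board","bearing"]);save(c,"w4.png")
E
```

```text
clock: 9.18
position: [0.5254, -0.0286, 0.0759]
ee_rot: [-0.055, 0.704, 0.055, 0.706]
ft_force: [-0.1, 1.0, 0.5]
grip_width: -0.002
scene call parts_board 0.93 [0.5751 0.0926 0.036 ] [251. 218.]
scene call parts_board 0.33 [ 0.5483 -0.2144 -0.0029] [294. 179.]
scene call keeper_pin 0.57 [ 0.5337 -0.0147  0.08  ] [277. 193.]
side call keeper_pin 0.53 [ 0.5317 -0.0077  0.0793] [285. 189.]
side call keeper_pin 0.24 [ 5.287e-01 -3.522e-01 -4.000e-04] [305. 150.]
wrist call keeper_pin 0.59 [ 0.5287 -0.0115  0.0819] [276. 226.]
```

View pics/w4.png

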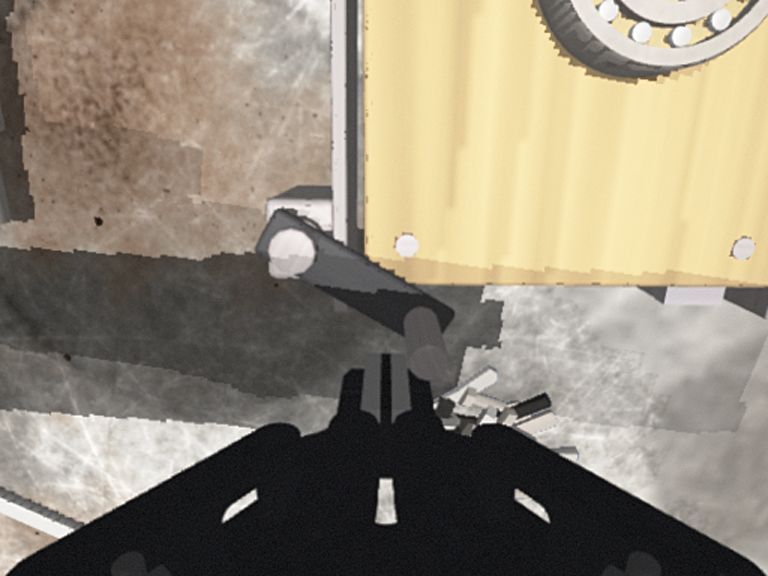

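```bash
python3 -m crank '[[1,[0.6,0.2,0],[0,0,0]],[1,[0.5,0.5,0],[0,0,0]],[1,[0.25,0.65,0],[0,0,0]],[1,[0.2,0.6,0],[0,0,0]],[1,[0,0,0],[0,0,0]]]'
python3 - <<'E'
from h import *
look("side",["keeper_pin"]);c=look("wrist",["keeper_pin","parts_board"]);save(c,"w5.png")
E
```

```text
clock: 10.05
position: [0.5395, -0.0085, 0.0753]
ee_rot: [-0.055, 0.705, 0.055, 0.705]
ft_force: [-0.0, 1.6, 0.2]
grip_width: 0.0
side call keeper_pin 0.66 [0.5338 0.0078 0.0781] [283. 192.]
wrist call keeper_pin 0.74 [0.5335 0.0058 0.0831] [252. 229.]
```

View pics/w5.png

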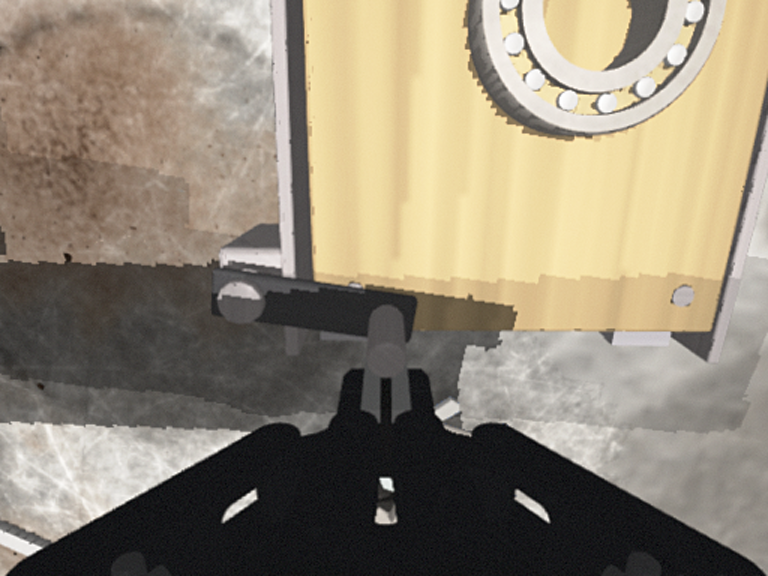

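```bash
python3 -m crank '[[1,[0,0.3,0],[0,0,0]],[1,[0,0.3,0],[0,0,0]],[1,[0,0,0],[0,0,0]]]'
python3 -m crank '[[1,[0,0.2,0],[0,0,0]],[1,[0,0,0],[0,0,0]]]'
python3 -m crank '[[1,[0,0.15,0],[0,0,0]],[1,[0,0,0],[0,0,0]]]'
```

```text
clock: 10.55
position: [0.5389, -0.004, 0.0754]
ee_rot: [-0.055, 0.705, 0.055, 0.705]
ft_force: [1.0, 0.5, 0.4]
grip_width: -0.001
clock: 10.72
position: [0.5389, -0.0023, 0.0754]
ee_rot: [-0.054, 0.705, 0.055, 0.705]
ft_force: [-0.7, 0.2, 1.0]
grip_width: 0.0
clock: 10.88
position: [0.5389, -0.0016, 0.0754]
ee_rot: [-0.055, 0.705, 0.054, 0.705]
ft_force: [0.5, -2.5, 0.7]
grip_width: 0.0
```

```bash
python3 -m crank '[[1,[0,0.2,0],[0,0,0]],[1,[0,0,0],[0,0,0]]]'
python3 -m crank '[[1,[0,0.2,0],[0,0,0]],[1,[0,0,0],[0,0,0]]]'

```

```text
clock: 11.05
position: [0.5389, -0.0014, 0.0754]
ee_rot: [-0.055, 0.705, 0.053, 0.705]
ft_force: [-0.4, -8.6, 1.3]
grip_width: -0.004
clock: 11.22
position: [0.5389, -0.0012, 0.0753]
ee_rot: [-0.055, 0.705, 0.052, 0.705]
ft_force: [0.3, -13.5, 1.4]
grip_width: -0.0
```

Against the stop. Back off in -y, lift, and check.

```bash
python3 -m crank '[[1,[0,-0.6,0],[0,0,0]],[1,[0,-2,0],[0,0,0]],[1,[0,-2.5,0],[0,0,0]],[1,[0,0,3],[0,0,0]],[1,[0,0,4],[0,0,0]],[1,[0,0,4],[0,0,0]],[1,[0,0,0],[0,0,0]],[1,[0,0,0],[0,0,0]]]'
python3 - <<'E'
from h import *
look("side",["keeper_pin","parts_board","bearing","tape_roll","oil_filter"]);c=look("wrist",["keeper_pin","parts_board","bearing"]);save(c,"w6.png")
E
```

```text
clock: 11.88
position: [0.5404, -0.0478, 0.188]
ee_rot: [-0.054, 0.703, 0.055, 0.707]
ft_force: [0.4, 0.4, -1.3]
grip_width: 0.001
side call keeper_pin 0.74 [0.5777 0.1097 0.0601] [258. 218.]
side call keeper_pin 0.7 [0.5358 0.0178 0.082 ] [282. 193.]
side call parts_board 0.76 [0.5683 0.0985 0.0365] [263. 222.]
side call bearing 0.91 [ 0.7331  0.1669 -0.0038] [200. 237.]
side call bearing 0.79 [ 6.938e-01  4.137e-01 -5.000e-04] [172. 316.]
side call bearing 0.61 [0.5776 0.1085 0.0601] [259. 217.]
side call tape_roll 0.51 [ 0.5503 -0.2156 -0.0015] [292. 170.]
side call oil_filter 0.7 [ 0.5274 -0.3522 -0.0029] [305. 151.]
wrist call keeper_pin 0.77 [0.5315 0.0153 0.0813] [262. 114.]
wrist call parts_board 0.81 [0.5728 0.1031 0.0372] [326.  14.]
wrist call bearing 0.47 [0.573  0.1024 0.0377] [326.  14.]
```

View pics/w6.png

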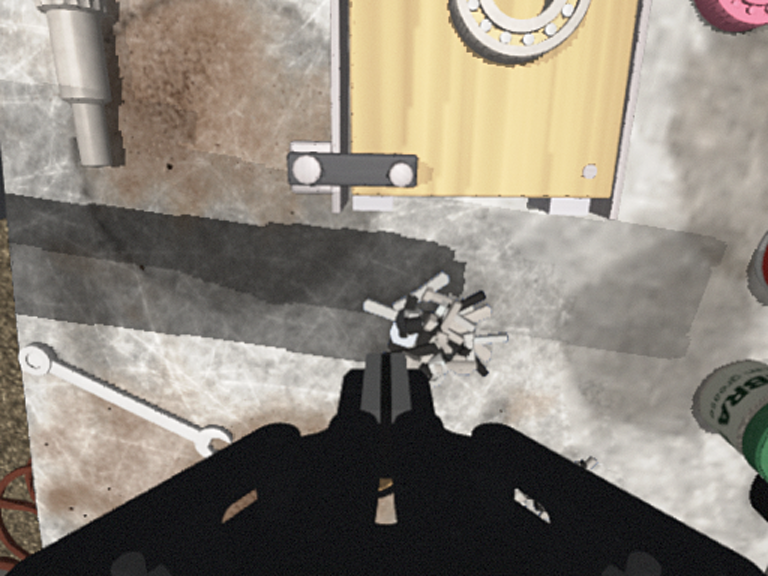

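```bash
python3 -c "from workcell import manip; print(manip.hand_in())"
```

```text
the job is handed in; nothing more can be done
None
```

I pushed the board along its rails with two fingertips until it dropped into the notches. I then swung the keeper bar round by its pin to its stop, backed the arm clear and handed the job in at about 12 s.

**Board:** the push took about 8–10 N at each reading. After the drop the networks put its origin at z 0.037 m, against 0.038 m for the seat. It lay within about 4 mm of where they had put the seat at the start, or up to 7 mm in one wrist estimate, which is near their error.

**Keeper:** its contact force rose to 13.5 N against the stop with no further movement. The last wrist picture shows the bar lying straight across the right end of the board.

**Bearing:** it still lies flat near the middle of the board. I never moved the fingers near it.

**Bystanders:** the oil filter and tape roll read unchanged within measuring error.

**Disagreements:** the side camera reported a false "keeper_pin" on the bearing, and the wrist view put the bearing on the board's origin with low confidence. I set both aside against the pictures. The hand-in gave no verdict.

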